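# Hold a set-screw collar on the flat of the bare drive shaft

## Task

Two small gear drives stand on a plate and one already carries its pulley; work on the one whose shaft is bare and do not touch the pulley. Close the fingers across the bare shaft, feel for its flat and turn the shaft by it until the flat squarely faces that drive's screwdriver guide, then let go, fetch the loose set-screw collar and lower it onto the shaft with its screw squarely over the flat until its top face is flush with the end of the shaft. Finish holding it there in the fingers: a colleague will tighten the screw, so do not let go, as it would drop to the shoulder.

Things in the scene. Friction and masses are not known exactly. Their poses are not given: they have to be found in the camera images.
- pulley: Toothed belt pulley with closed top, 64 mm across, 45 mm high, screwed tight on the finished drive's shaft; origin on that shaft's axis, at its shoulder. Either drive can be the one that carries it: the drive whose origin lies under it (within 10 mm sideways) is finished, the other is bare. The two drives' axes are 200 mm apart.
- drive_1: Fixed gear drive: aluminium housing 80 x 80 mm, black motor on its -x side, round shoulder with its top 66 mm above the origin, upright shaft above that. Origin on the shaft's axis at the housing's underside, on the 12 mm plate; z up; +x points to its screwdriver guide, a level brass tube on a bracket, near end 75 mm from the axis, centred 9 mm below the shaft's end.
- end_1 (a point): Centre of the upper end of drive_1's shaft, on its axis, 108 mm above the drive's origin; turns with it, x points out of the flat. Steel shaft 24 mm across, 42 mm long above the shoulder, one flat along all of it; turns both ways about its upright axis (0.06 N m friction), stays where left, starts 0.55 to 1.25 rad off the guide.
- flat_1: The flat of drive_1's shaft, 19 mm wide, 7 mm from the axis: pads pinching the flat and the round side behind it stand 19 mm apart, 22 to 24 mm if they miss it. Origin on its surface, 22 mm below the shaft's end; x points straight out of it, z up. It faces the guide when this x is along the drive's +x.
- drive_2: Fixed gear drive: aluminium housing 80 x 80 mm, black motor on its -x side, round shoulder with its top 66 mm above the origin, upright shaft above that. Origin on the shaft's axis at the housing's underside, on the 12 mm plate; z up; +x points to its screwdriver guide, a level brass tube on a bracket, near end 75 mm from the axis, centred 9 mm below the shaft's end.
- end_2 (a point): Centre of the upper end of drive_2's shaft, on its axis, 108 mm above the drive's origin; turns with it, x points out of the flat. Steel shaft 24 mm across, 42 mm long above the shoulder, one flat along all of it; turns both ways about its upright axis (0.06 N m friction), stays where left, starts 0.55 to 1.25 rad off the guide.
- flat_2: The flat of drive_2's shaft, 19 mm wide, 7 mm from the axis: pads pinching the flat and the round side behind it stand 19 mm apart, 22 to 24 mm if they miss it. Origin on its surface, 22 mm below the shaft's end; x points straight out of it, z up. It faces the guide when this x is along the drive's +x.
- collar: Loose steel set-screw collar lying on the bench, a ring 44 mm outside, bore 27 mm, 18 mm high, 90 to 180 g. Origin at the centre of its underside, z up, x points to the side where its screw stands out. The screw's tip stands 4.5 mm into the bore (9 mm from the axis), so the collar goes down the shaft only with the screw over the flat; grip it across, square to the screw.
- collar_top (a point): Centre of the collar's top face, 18 mm above its underside.
- screw (a point): Outer end of the collar's set-screw: a dark head 9 mm across standing 5 mm out of the collar's side at half height, 27 mm from the collar's axis.

How it is judged:
On the way, in this order (a step that is already met when the one before it is completed fails the run):
1. the fingers are closed on the flat of the bare drive's shaft (over 2 N on the flat) (((horizontal distance between pulley and drive_2 below 0.03 m and contact force between the fingers and flat_1 above 2 N) or (horizontal distance between pulley and drive_1 below 0.03 m and contact force between the fingers and flat_2 above 2 N))), for 0.2 s.
2. the flat of the bare drive's shaft faces that drive's screwdriver guide (within 0.17 rad) (((horizontal distance between pulley and drive_2 below 0.03 m and angle between the x axis of flat_1 and the x axis of drive_1, either way round below 0.17 rad and x of flat_1 in the frame of drive_1 above 0 m) or (horizontal distance between pulley and drive_1 below 0.03 m and angle between the x axis of flat_2 and the x axis of drive_2, either way round below 0.17 rad and x of flat_2 in the frame of drive_2 above 0 m))), for 0.2 s.
At the end, for the whole second after the job is handed in: On the bare drive: flat facing the guide within 0.2 rad; collar round the shaft (4 mm), upright (0.12 rad), top face within 4 mm of the shaft's end, screw head within 5.5 mm sideways of the flat's middle line; still gripped by the fingers (over 3 N), at rest (((horizontal distance between pulley and drive_2 below 0.03 m and angle between the x axis of flat_1 and the x axis of drive_1, either way round below 0.2 rad and x of flat_1 in the frame of drive_1 above 0 m and horizontal distance between collar_top and end_1 below 0.004 m and z of collar_top in the frame of end_1 between -0.004 and 0.004 m and x of screw in the frame of end_1 above 0.015 m and y of screw in the frame of end_1 between -0.0055 and 0.0055 m and angle between collar's own z axis and vertical below 0.12 rad and contact force between the fingers and collar above 3 N and linear speed of collar below 0.02 m/s) or (horizontal distance between pulley and drive_1 below 0.03 m and angle between the x axis of flat_2 and the x axis of drive_2, either way round below 0.2 rad and x of flat_2 in the frame of drive_2 above 0 m and horizontal distance between collar_top and end_2 below 0.004 m and z of collar_top in the frame of end_2 between -0.004 and 0.004 m and x of screw in the frame of end_2 above 0.015 m and y of screw in the frame of end_2 between -0.0055 and 0.0055 m and angle between collar's own z axis and vertical below 0.12 rad and contact force between the fingers and collar above 3 N and linear speed of collar below 0.02 m/s))); the arm keeps its last pose, push and grip.
It fails at once if the pulley of the finished drive is touched with more than 2 N (contact force between the arm and pulley above 2 N).
It fails at once if the pulley of the finished drive is touched by the fingers with more than 2 N (contact force between the fingers and pulley above 2 N).
It also fails if it takes over 61 s, if anything falls off the work surface, if the arm or the gripper's body presses on something with over 40 N, if the wrist force passes 120 N, or if a joint passes its speed limit or range.

## Robot

A 6-joint arm with a two-finger parallel gripper is mounted at the origin on the work surface. World frame = base frame: x ahead of the robot, y to its left, z up, the work surface at z = 0. Lengths are in m, angles in rad, forces in N, time in s.
With the tool pointing down it reaches from about 0.35 to 0.975 m from the base axis. Payload 4.9 kg.
Tool frame: the origin (TCP) lies midway between the tips of the shut fingers; the grasp point (between the pads) lies 19 mm behind it; z points along the fingers, y is the line along which they close (so a half turn about z gives the same grasp; the last joint's range is limited). The gripper opens to 85 mm and grips with 20 to 120 N. Pads are 22 mm wide; open, the fingers measure 114 mm over their backs; the gripper's body (76 mm by 85 mm) begins 54 mm behind the grasp point. The pads swing forward as they close: fully open they stand 13 mm farther back than shut.
Start: joints at [1.144, 0.053, 1.613, -0, 1.476, -0.119], TCP at [0.189, 0.596, 0.231] pointing down, gripper open.
Joint ranges: [-3.01, 3.01], [-1.01, 2.22], [0.06, 2.58], [-1.02, 4.17], [0.09, 2.62], [-3.14, 3.14]. Speed limits (rad/s): [2.57, 2.57, 3.14, 3.14, 3.14, 3.14].

## Interface

Orientations are given as a unit quaternion [w, x, y, z].
In Python, from plant import manip, vision, readout gives the robot as it stands (manip), with the cameras (vision) and the readings (readout).
- The arm moves only by the tool shift_gripper, called after "Call:" by a JSON object that holds its "fn" and its "kwargs". Schema: {"type":"object","properties":{"deltas":{"type":"array","items":{"type":"number"},"minItems":7,"maxItems":35},"only":{"type":"string"},"quiet":{"type":"boolean"},"lines":{"type":"string"}},"required":["deltas"],"additionalProperties":false}. deltas is one flat list of numbers that holds 1 to 5 rows one after another, with no inner brackets; each row has 7 numbers: the opening from 0.0 (shut) to 1.0 (fully open), then dx, dy, dz in m, then a rotation vector rx, ry, rz in rad; each row shifts and turns the commanded pose from where the row before left it, along the tool's axes as they then stand; what a row does not reach is not made up. A row lasts 1/8 s, in which the tool goes at most 0.0625 m and 0.188 rad, less where a joint would pass 70% of its speed; a pose out of reach is approached as far as the arm can. The fingers move at their own pace and stop on an object; the grip force is fixed at half the most. Time passes only in rows, so rows that do not move let the fingers close. The tool returns the time, the measured TCP pose, the force, the opening and the grip force at its end. only (a regular expression) keeps the lines of the reply that match it, lines (a string "A,B") keeps lines A to B, and quiet returns only ok. Input that does not fit is refused with a message, and nothing moves.
- readout.state(): the state, without advancing time (a new reading comes with each control period).
- vision.grab_frame(name): name is "scene" or "top" or "wrist"; returns the picture (400x640x3 uint8, red, green, blue); there is no depth.
- vision.camera_params(name): a dict with "intrinsics" (3x3 intrinsics, pixels), "xyz" and "orientation" of the camera in the world. Camera axes: x right, y down, z forward; pixel columns grow to the right and rows downward; lengths in m; the calibration is good to about 2 mm. A picture is of the moment at which its call begins: read the wrist's pose just before it. camera_params takes no time and is no camera call; for the wrist camera it gives the pose at the moment of the call.
- manip.job_done(): hands the job in; it is judged then, once.
The state is a dict: "time": time; "joint_pos": joint angles; "joint_vel": joint speeds; "joint_efforts": joint torques, N m; "tool_pos": TCP position; "tool_rot": TCP orientation; "contact_force": force on the tool from outside, world axes, zero at the start; "ft_torque": the same for the moment, N m; "gripper_width": opening from 0.0 (shut) to 1.0 (fully open); "grasp_force": force on a finger pad.
Only numpy, scipy, OpenCV 4.12 (cv2) and the standard library are available. Lean on these libraries where they do the work, as an engineer would, in place of code of your own. Each camera call takes 0.05 s, during which the arm holds its last target. There are 200 camera calls.

## Working session

There is one attempt and no reset: what is moved stays moved. The work goes in short steps, Python scripts to look and compute and a tool call to move; the robot and the scene stay as the last step left them, time stands still between calls to the robot, and variables do not carry over. Pictures are saved under pics/ and viewed, at most 12 in all, crops included, and the job is handed in when it is done.

```bash
ls; mkdir -p pics
```

Create h.py:
```python
import numpy as np, cv2
from scipy.spatial.transform import Rotation as R
from plant import manip, vision, readout
def q2R(q): return R.from_quat([q[1],q[2],q[3],q[0]]).as_matrix()
def cam(name):
    c=vision.camera_params(name); return np.array(c["intrinsics"]),np.array(c["xyz"]),q2R(c["orientation"])
def proj(c,P):
    K,t,Rc=c; p=K@(Rc.T@(np.asarray(P,float)-t)); return p[:2]/p[2]
def ray(c,uv,z):
    K,t,Rc=c; d=Rc@np.linalg.inv(K)@np.array([uv[0],uv[1],1.]); return t+d*(z-t[2])/d[2]
def save(n,im): cv2.imwrite(f"pics/{n}.png",cv2.cvtColor(im,cv2.COLOR_RGB2BGR))
```

Run:
```python
from h import *
s=readout.state(); print(s)
for n in("top","scene"):
    c=vision.camera_params(n);print(n,c); save(n+"0",vision.grab_frame(n))
```

```text
pics
plant.py
{'time': 0.0, 'joint_pos': array([ 1.14399385e+00,  5.33528720e-02,  1.61425478e+00,  3.58734281e-05,
        1.47597828e+00, -1.19029640e-01]), 'joint_vel': array([-0.00198285,  0.00177186,  0.00079104, -0.00134136, -0.00116366,
       -0.0011062 ]), 'joint_efforts': array([ 6.87654992e-04, -3.93674076e+01, -3.70175421e+01, -7.49842172e-06,
        7.14581736e-03, -1.74710704e-05]), 'tool_pos': array([0.18909354, 0.59508012, 0.2300889 ]), 'tool_rot': array([-2.85828639e-04,  1.53281394e-01,  9.88182079e-01, -9.54940673e-04]), 'contact_force': array([-0.89800195, -0.54067075,  0.77339197]), 'ft_torque': array([-0.00634166, -0.00965539, -0.05007481]), 'grasp_force': 0.0, 'gripper_width': 1.0004753646262785}
top {'intrinsics': array([[374.38629334,   0.        , 319.03251341],
       [  0.        , 374.38629334, 197.98237801],
       [  0.        ,   0.        ,   1.        ]]), 'xyz': array([ 0.36377769, -0.07549468,  0.79710548]), 'orientation': array([-0.08319572,  0.75665638, -0.64444135,  0.07242192])}
scene {'intrinsics': array([[375.80258492,   0.        , 323.89336586],
       [  0.        , 375.80258492, 201.61196362],
       [  0.        ,   0.        ,   1.        ]]), 'xyz': array([ 0.99451463, -0.00341743,  0.7275454 ]), 'orientation': array([-0.2152079 ,  0.62783518,  0.71058837, -0.23360804])}
```

View pics/top0.png

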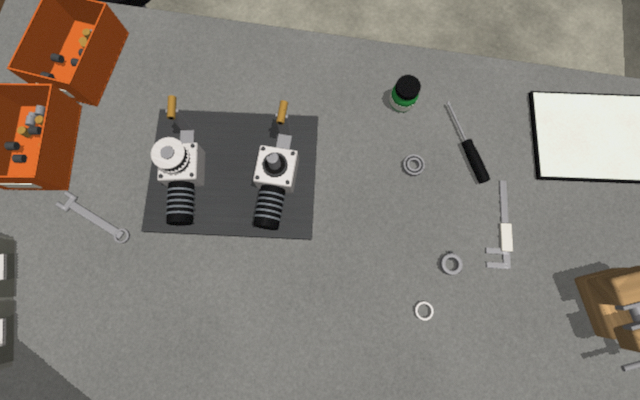

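View pics/scene0.png

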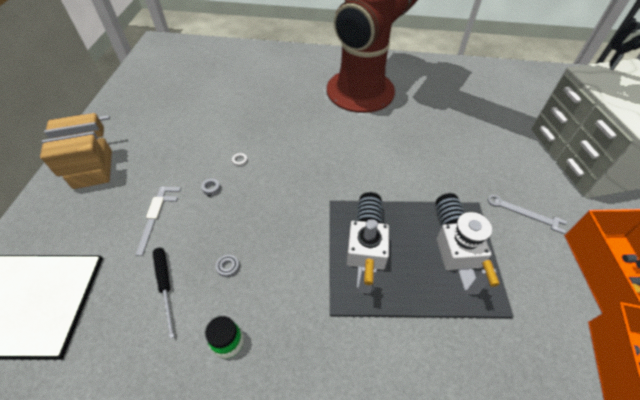

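Top: pulley at (172,153), bare shaft end near (273,158), its guide at (282,110). The rings at (413,165), (452,264) and (425,311) are the collar candidates. I'll compute positions and zoom in.

Run:
```python
from h import *
c=cam("top"); s=cam("scene")
print("up",c[2])
print("shaft top",ray(c,(273,158),.12),"sc",ray(s,(370,227),.12))
print("pulley top",ray(c,(170,150),.123),ray(s,(474,228),.123))
for a,b in(((413,165),(228,266)),((452,264),(210,186)),((425,311),(240,159))):print(ray(c,a,.01),ray(s,b,.01))
print("guide near/far",ray(c,(281,120),.111),ray(c,(283,103),.111))
t=cv2.cvtColor(cv2.imread("pics/top0.png"),cv2.COLOR_BGR2RGB);sc=cv2.cvtColor(cv2.imread("pics/scene0.png"),cv2.COLOR_BGR2RGB)
def crop(i,u,v,w,f): return cv2.resize(i[v-w:v+w,u-w:u+w],(f,f),interpolation=cv2.INTER_CUBIC)
save("z1",np.vstack([np.hstack([crop(t,413,165,20,260),crop(t,452,264,20,260),crop(t,275,150,50,260)]),np.hstack([crop(sc,228,266,20,260),crop(sc,210,186,20,260),crop(sc,370,245,50,260)])]))
```

```text
up [[ 0.15890082 -0.96319094  0.21682653]
 [-0.98729171 -0.15554764  0.03255778]
 [ 0.00236749 -0.2192445  -0.97566708]]
shaft top [0.57713772 0.04574705 0.12      ] sc [0.58799751 0.04516676 0.12      ]
pulley top [0.56065399 0.24112591 0.123     ] [0.56679657 0.24403175 0.123     ]
[ 0.64506914 -0.24147102  0.01      ] [ 0.65092061 -0.23943279  0.01      ]
[ 0.44409465 -0.34383513  0.01      ] [ 0.44411631 -0.34225711  0.01      ]
[ 0.34188446 -0.29763315  0.01      ] [ 0.34585802 -0.29232648  0.01      ]
guide near/far [0.65976766 0.04638865 0.111     ] [0.69621395 0.04904252 0.111     ]
```

View pics/z1.png

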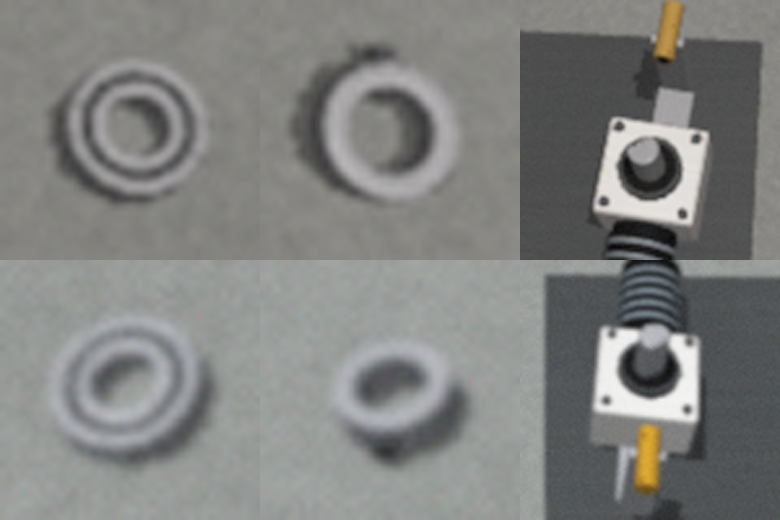

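Run:
```python
from h import *
c=cam("wrist");s=readout.state();T=q2R(s["tool_rot"])
print(c[0]);print(T.T@(c[1]-s["tool_pos"]));print(T.T@c[2])
```

```text
[[358.87282641   0.         307.49108614]
 [  0.         358.87282641 197.68571507]
 [  0.           0.           1.        ]]
[ 0.07900243 -0.00022074 -0.14358077]
[[ 1.38875992e-03 -9.51373227e-01 -3.08037424e-01]
 [ 9.99998316e-01  1.69087113e-03 -7.13848168e-04]
 [ 1.19998762e-03 -3.08035914e-01  9.51373973e-01]]
```

Call:
{"fn": "shift_gripper", "kwargs": {"deltas": [1, -0.0495, -0.0375, -0.01, 0, 0, 0, 1, -0.0495, -0.0375, -0.01, 0, 0, 0, 1, -0.0495, -0.0375, -0.01, 0, 0, 0, 1, -0.0495, -0.0375, -0.01, 0, 0, 0, 1, -0.0495, -0.0375, -0.01, 0, 0, 0]}}

```text
time: 0.72
tool_pos: [0.3678, 0.3417, 0.2809]
tool_rot: [-0.0, 0.153, 0.988, -0.0]
contact_force: [1.0, 0.1, 0.3]
gripper_width: 0.998
grasp_force: 0.0
```

Call:
{"fn": "shift_gripper", "kwargs": {"deltas": [1, -0.0495, -0.0375, 0, 0, 0, 0, 1, -0.0495, -0.0375, 0, 0, 0, 0, 1, -0.0495, -0.0375, 0, 0, 0, 0, 1, -0.0495, -0.0375, 0, 0, 0, 0, 1, -0.0495, -0.0375, 0, 0, 0, 0]}}

```text
time: 1.35
tool_pos: [0.547, 0.088, 0.2806]
tool_rot: [-0.0, 0.153, 0.988, 0.0]
contact_force: [0.4, 0.0, -0.1]
gripper_width: 1.002
grasp_force: 0.0
```

Call:
{"fn": "shift_gripper", "kwargs": {"deltas": [1, -0.037, -0.028, 0, 0, 0, 0, 1, 0, 0, 0, 0, 0, 0, 1, 0, 0, 0, 0, 0, 0]}}

```text
time: 1.72
tool_pos: [0.5727, 0.0523, 0.2804]
tool_rot: [-0.001, 0.153, 0.988, 0.0]
contact_force: [-0.0, -0.1, -0.2]
gripper_width: 0.997
grasp_force: 0.0
```

Run:
```python
from h import *
c=cam("wrist");s=readout.state();np.save("cw.npy",np.hstack([c[0],c[1][:,None],c[2]]))
i=vision.grab_frame("wrist");save("w1full",i)
print(s["tool_pos"],c[1])
print(proj(c,(.577,.046,.12)))
j=i[100:300,:];cv2.imwrite("x.png",j)
save("w1",cv2.resize(i[80:340,170:500],None,fx=2.2,fy=2.2,interpolation=cv2.INTER_CUBIC))
```

```text
[0.57265749 0.0522829  0.28039636] [0.49749929 0.07594668 0.42407914]
[302.6962739  183.43741685]
```

View pics/w1.png

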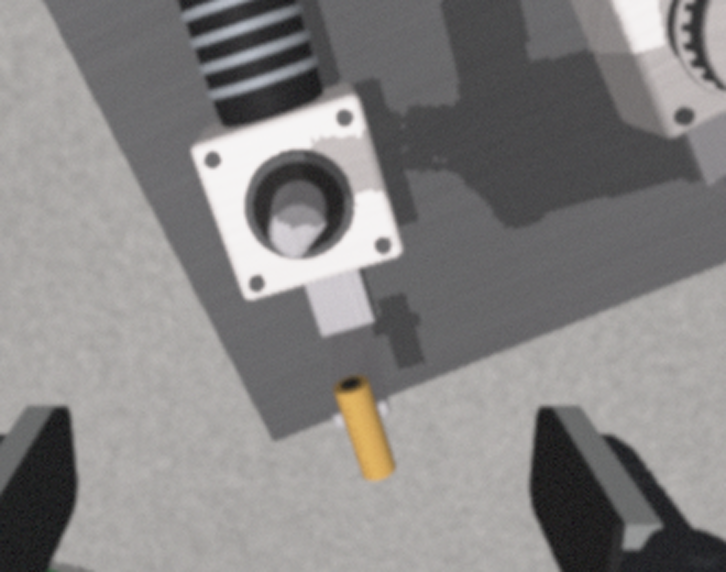

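Wrist view (crop, ×2.2): the shaft end is at about (299,227). Its flat edge runs from (297,257) to (327,227) and faces lower right. The guide's near end is at (350,382) and its far end at (378,478).

Run:
```python
from h import *
d=np.load("cw.npy");c=(d[:,:3],d[:,3],d[:,4:])
f=lambda u,v:(170+u/2.2,80+v/2.2)
C=ray(c,f(299,227),.12);A=ray(c,f(297,257),.12);B=ray(c,f(327,227),.12)
n=B-A;n=np.array([-n[1],n[0]])
print("C",C,"A",A,"B",B,np.linalg.norm(A-B),"chordmid dist",(A+B)/2-C, "ang",np.arctan2(*((A+B)/2-C)[1::-1]),"norm",np.arctan2(n[1],n[0]))
g1=ray(c,f(350,383),.111+.006);g2=ray(c,f(378,478),.111)
print("guide",g1,g2)
# housing corner screws at top of housing
H=[ray(c,f(*p),.06) for p in((213,160),(345,118),(383,246),(257,284))]
for h in H:print(h)
for q in ((H[3]-H[0]),(H[2]-H[1])):print(np.linalg.norm(q),np.arctan2(q[1],q[0]))
print(np.mean(H,0))
# plate edge
i=vision.grab_frame("wrist") if 0 else cv2.imread("pics/w1full.png")
cr=cv2.resize(i[165:215,280:340],(780,650),interpolation=cv2.INTER_CUBIC)[:590];cv2.imwrite("pics/w2.png",cr)
```

```text
C [0.57762925 0.0487633  0.12      ] A [0.58937443 0.04417984 0.12      ] B [0.5810007  0.05942717 0.12      ] 0.017395413972190004 chordmid dist [0.00755831 0.00304021 0.        ] ang 0.3824303056316008 norm -2.6393691630364677
guide [0.65139938 0.04832217 0.117     ] [0.70438739 0.04632919 0.111     ]
[0.5505234  0.01501552 0.06      ]
[0.5504393  0.07918675 0.06      ]
[0.61469217 0.07911822 0.06      ]
[0.6148213 0.0150253 0.06     ]
0.06429789691074869 0.00015216112858750213
0.06425290307459243 -0.0010666832429590625
[0.58261904 0.04708645 0.06      ]
```

View pics/w2.png

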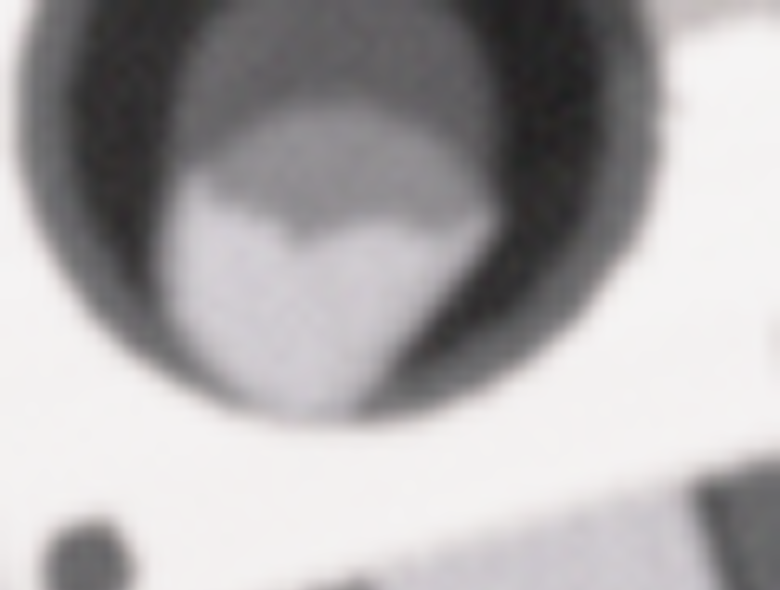

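Zoom (×13): end disc with left edge at (162,270), top at (345,97) and bottom at (300,416). The flat chord runs from (500,215) to (352,416).

Run:
```python
from h import *
from scipy.optimize import least_squares
d=np.load("cw.npy");c=(d[:,:3],d[:,3],d[:,4:])
f=lambda u,v:(280+u/13-.46,165+v/13-.46)
P=np.array([ray(c,f(*p),.12)[:2] for p in((162,270),(345,97),(300,416),(195,355),(205,175),(245,125),(440,130),(500,215),(352,416),(240,395))])
r=least_squares(lambda x:np.hypot(*(P-x).T)-.012,P.mean(0));print(r.x,r.fun*1000)
A,B=P[8],P[7];m=(A+B)/2-r.x;e=B-A
print(np.linalg.norm(e),np.hypot(*m),np.arctan2(m[1],m[0]),np.arctan2(-e[0],e[1]) )
s=readout.state();T=q2R(s["tool_rot"]);print(np.round(T,3),np.arctan2(T[1,1],T[0,1]), T.T@(np.r_[r.x,.2]-s["tool_pos"]))
```

```text
[0.57898656 0.04827194] [ 0.19963377 -0.46566535 -0.74432204 -0.04464058 -0.93336419 -0.41109608
 -0.63389673 -0.81565824 -1.10106768 -0.31278627]
0.01739613513638525 0.006803067963135555 0.67875086754659 0.6521193723391104
[[-0.953  0.302 -0.001]
 [ 0.302  0.953  0.   ]
 [ 0.001  0.    -1.   ]] 1.2638277770934696 [-0.0075845  -0.00235565  0.0806339 ]
```

Call:
{"fn": "shift_gripper", "kwargs": {"deltas": [0.6, -0.0083, -0.0019, 0, 0, 0, 0.15, 0.6, 0, 0, 0.03, 0, 0, 0.15, 0.6, 0, 0, 0.05, 0, 0, 0.15, 0.6, 0, 0, 0.05, 0, 0, 0.15, 0.6, 0, 0, 0, 0, 0, 0]}}

```text
time: 2.4
tool_pos: [0.5764, 0.0491, 0.1461]
tool_rot: [-0.005, 0.437, 0.9, -0.002]
contact_force: [0.4, 1.3, -0.5]
gripper_width: 0.6
grasp_force: 0.0
```

Run:
```python
from h import *
s=readout.state();T=q2R(s["tool_rot"]);print(s["joint_pos"].round(3),np.arctan2(T[1,1],T[0,1]),s["tool_pos"], T.T@(np.r_[.58,.048,.086]-s["tool_pos"]))
c=cam("wrist");i=vision.grab_frame("wrist");save("w3",i[:,60:560]);print(proj(c,(.58,.048,.12))-[60,0])
```

```text
[-0.044  0.017  1.796  0.     1.339 -0.71 ] 0.6667721746030909 [0.57636797 0.04912996 0.14606071] [-0.00353151  0.00260718  0.06002074]
[252.5071341 247.3602361]
```

View pics/w3.png

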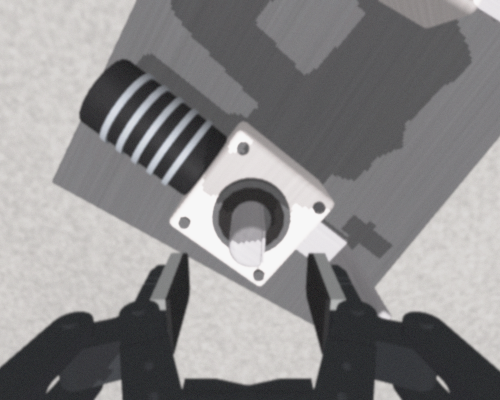

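Wrist crop: shaft end centre at about (252,246), matching the prediction. The flat edge is vertical at u≈266, facing the right pad. Now I'll go down and close.

Call:
{"fn": "shift_gripper", "kwargs": {"deltas": [0.6, -0.0035, 0, 0.03, 0, 0, 0, 0.6, 0, 0, 0.03, 0, 0, 0, 0.6, 0, 0, 0, 0, 0, 0, 0, 0, 0, 0, 0, 0, 0, 0, 0, 0, 0, 0, 0, 0]}}

```text
time: 3.08
tool_pos: [0.5809, 0.0421, 0.0947]
tool_rot: [-0.001, 0.437, 0.899, -0.005]
contact_force: [-13.9, -5.7, 10.2]
gripper_width: 0.205
grasp_force: 58.4
```

Call:
{"fn": "shift_gripper", "kwargs": {"deltas": [0, 0, 0, 0, 0, 0, 0, 0, 0, 0, 0, 0, 0, 0, 0, 0, 0, 0, 0, 0, 0]}}

```text
time: 3.45
tool_pos: [0.5809, 0.0422, 0.0946]
tool_rot: [-0.001, 0.438, 0.899, -0.004]
contact_force: [-15.8, -9.3, 13.5]
gripper_width: 0.208
grasp_force: 58.9
```

Call:
{"fn": "shift_gripper", "kwargs": {"deltas": [0.45, 0, 0, 0, 0, 0, 0, 0.45, 0, 0, 0, 0, 0, 0, 0.45, 0, 0, 0, 0, 0, 0]}}

```text
time: 3.82
tool_pos: [0.5832, 0.0451, 0.0917]
tool_rot: [0.001, 0.438, 0.899, 0.0]
contact_force: [0.0, 0.7, 1.0]
gripper_width: 0.454
grasp_force: 0.0
```

Run:
```python
from h import *
s=readout.state();T=q2R(s["tool_rot"]);print(s["tool_pos"],np.arctan2(T[1,1],T[0,1]), T.T@(np.r_[.58,.048,.086]-s["tool_pos"]))
c=cam("wrist");i=vision.grab_frame("wrist");u=proj(c,(.58,.048,.12));print(u)
save("w4",cv2.resize(i[170:370,200:430],None,fx=2.8,fy=2.8));print((u-[200,170])*2.8)
```

```text
[0.58317738 0.04511237 0.09171203] 0.6633879893414804 [ 0.00423637 -0.00073199  0.00570778]
[306.16781167 293.52646307]
[297.26987266 345.87409661]
```

View pics/w4.png

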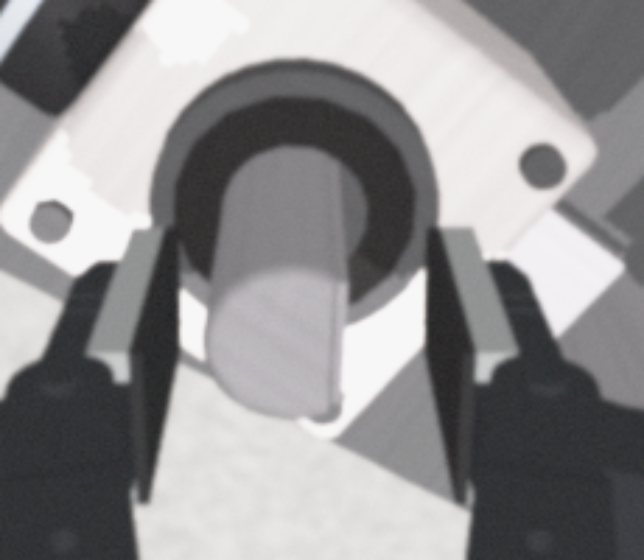

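Disc centre at about (285,343) in the crop, flat edge at u≈333 facing right. The axis is about 2.6 mm toward tool −y and 4.6 mm toward tool +x, so I'll re-centre and close again.

Call:
{"fn": "shift_gripper", "kwargs": {"deltas": [0.45, 0.0046, -0.005, 0.005, 0, 0, 0, 0.45, 0, 0, 0, 0, 0, 0, 0, 0, 0, 0, 0, 0, 0, 0, 0, 0, 0, 0, 0, 0, 0, 0, 0, 0, 0, 0, 0]}}

```text
time: 4.5
tool_pos: [0.577, 0.0469, 0.0861]
tool_rot: [0.001, 0.438, 0.899, 0.002]
contact_force: [5.8, 5.9, -5.1]
gripper_width: 0.206
grasp_force: 59.0
```

Run:
```python
from h import *
s=readout.state();T=q2R(s["tool_rot"]);print(s["tool_pos"],np.arctan2(T[1,1],T[0,1]),s["contact_force"],s["ft_torque"],s["gripper_width"]*85)
```

```text
[0.57695963 0.04686856 0.08608289] 0.6629654669554699 [ 5.80003428  5.884494   -5.05578962] [ 0.59726874 -0.40363212 -0.06782401] 17.5170078348051
```

Call:
{"fn": "shift_gripper", "kwargs": {"deltas": [0, 0.0003, 0, 0, 0, 0, 0.133, 0, 0.0003, 0, 0, 0, 0, 0.133, 0, 0.0003, 0, 0, 0, 0, 0.133, 0, 0.0003, 0, 0, 0, 0, 0.133, 0, 0.0003, 0, 0, 0, 0, 0.131]}}

```text
time: 5.12
tool_pos: [0.5768, 0.0485, 0.0861]
tool_rot: [0.0, 0.709, 0.706, 0.003]
contact_force: [8.0, 5.8, -5.2]
gripper_width: 0.207
grasp_force: 58.7
```

Call:
{"fn": "shift_gripper", "kwargs": {"deltas": [0, 0, 0, 0, 0, 0, 0, 0, 0, 0, 0, 0, 0, 0, 0, 0, 0, 0, 0, 0, 0]}}

```text
time: 5.5
tool_pos: [0.5767, 0.0485, 0.0861]
tool_rot: [0.0, 0.707, 0.707, 0.003]
contact_force: [6.5, 6.3, -4.5]
gripper_width: 0.211
grasp_force: 58.8
```

Run:
```python
from h import *
s=readout.state();T=q2R(s["tool_rot"]);print(s["tool_pos"],np.arctan2(T[1,1],T[0,1]),s["contact_force"],s["gripper_width"]*85)
c=cam("wrist");i=vision.grab_frame("wrist");save("w5",i[:,40:600]);print(proj(c,(.578,.047,.12)))
```

```text
[0.57673089 0.04848098 0.08607549] -0.00017470843186678404 [ 6.52315521  6.2521587  -4.45594651] 17.94043675013762
[311.38624989 315.31669052]
```

View pics/w5.png

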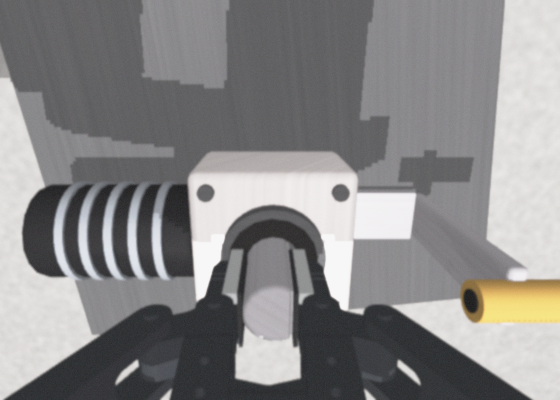

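Housing sides are square in the picture, and the shaft is pinched between the pads with the guide at the right at (470,300). So the flat now faces the guide at yaw 0. Next: release and go to the collar.

Call:
{"fn": "shift_gripper", "kwargs": {"deltas": [0.5, 0, 0, 0, 0, 0, 0, 0.5, 0, 0, 0, 0, 0, 0, 0.5, 0, 0, -0.05, 0, 0, 0, 0.8, 0, 0, -0.05, 0, 0, 0, 0.8, -0.056, -0.019, 0, 0, 0, 0]}}

```text
time: 6.18
tool_pos: [0.56, -0.0083, 0.1926]
tool_rot: [0.004, 0.705, 0.709, 0.004]
contact_force: [0.3, -2.0, 0.5]
gripper_width: 0.803
grasp_force: 0.0
```

Call:
{"fn": "shift_gripper", "kwargs": {"deltas": [0.8, -0.056, -0.019, 0, 0, 0, 0, 0.8, -0.056, -0.019, 0, 0, 0, 0, 0.8, -0.056, -0.019, 0, 0, 0, 0, 0.8, -0.056, -0.019, 0, 0, 0, 0, 0.8, -0.056, -0.019, 0, 0, 0, 0]}}

```text
time: 6.8
tool_pos: [0.4602, -0.2911, 0.1864]
tool_rot: [0.0, 0.707, 0.707, -0.0]
contact_force: [1.0, -0.0, 0.4]
gripper_width: 0.794
grasp_force: 0.0
```

Call:
{"fn": "shift_gripper", "kwargs": {"deltas": [0.8, -0.056, -0.019, 0, 0, 0, 0.18, 0.8, 0, 0, 0, 0, 0, 0.18, 0.8, 0, 0, 0, 0, 0, 0.18, 0.8, 0, 0, 0, 0, 0, 0.18, 0.8, 0, 0, 0, 0, 0, 0.18]}}

```text
time: 7.42
tool_pos: [0.442, -0.3454, 0.1861]
tool_rot: [0.0, 0.945, 0.326, -0.0]
contact_force: [-0.3, -0.4, -0.4]
gripper_width: 0.802
grasp_force: 0.0
```

Call:
{"fn": "shift_gripper", "kwargs": {"deltas": [0.8, 0, 0, 0, 0, 0, 0.18, 0.8, 0, 0, 0, 0, 0, 0.18, 0.8, 0, 0, 0, 0, 0, 0, 0.8, 0, 0, 0, 0, 0, 0]}}

```text
time: 7.92
tool_pos: [0.4422, -0.3453, 0.1861]
tool_rot: [0.0, 0.988, 0.156, -0.0]
contact_force: [-1.2, -0.3, -0.8]
gripper_width: 0.8
grasp_force: 0.0
```

Run:
```python
from h import *
s=readout.state();T=q2R(s["tool_rot"]);print(s["joint_pos"].round(2),np.arctan2(T[1,1],T[0,1]),s["contact_force"])
c=cam("wrist");i=vision.grab_frame("wrist");save("w6full",i);u=proj(c,(.444,-.343,.01));print(u)
np.save("cw2.npy",np.hstack([c[0],c[1][:,None],c[2]]))
a,b=int(u[0])-50,int(u[1])-50;print(a,b)
save("w6",cv2.resize(i[b:b+100,a:a+100],(600,600),interpolation=cv2.INTER_CUBIC))
```

```text
[-0.8  -0.07  1.81 -0.    1.4   0.46] -1.257647120285323 [-1.17440391 -0.32377341 -0.77481165]
[305.12075127 169.14492154]
255 119
```

View pics/w6.png

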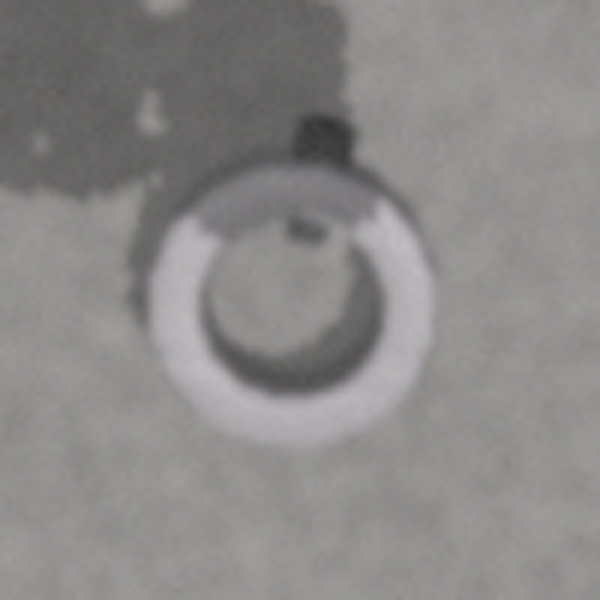

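Collar top face centred at about (293,302) in the crop (×6). The screw head is at the top, outer end at about (326,118), and its tip shows in the bore at (307,230).

Create col.py:
```python
from h import *
d=np.load("cw2.npy");c=(d[:,:3],d[:,3],d[:,4:])
f=lambda u,v:(255+u/6-.4,119+v/6-.4)
C=ray(c,f(293,302),.018);print("C",C)
for p,z in(((150,302),.018),((436,302),.018),((293,447),.018)):print(np.linalg.norm(ray(c,f(*p),z)-C))
S=ray(c,f(326,120),.0125);I=ray(c,f(307,232),.009);H=ray(c,f(326,140),.0135)
for q in(S,I,H):e=q-C;print(np.hypot(*e[:2]),np.arctan2(e[1],e[0]))
e=H-I;print("dir head-tip",np.arctan2(e[1],e[0]))
s=readout.state();T=q2R(s["tool_rot"]);print("tool offs",T.T@(C-s["tool_pos"]), s["tool_pos"])
```

```bash
python3 col.py
```

```text
C [ 0.44555216 -0.34096494  0.018     ]
0.021205693083327183
0.021208602808000826
0.022516120432134183
0.026555631468103774 0.1294126376497442
0.00892791969503687 0.08204427161393593
0.023827128878466393 0.1079816290091407
dir head-tip 0.12351771514447601
tool offs [ 0.00453343 -0.00302131  0.1680198 ] [ 0.44217523 -0.34522672  0.18602014]
```

Call:
{"fn": "shift_gripper", "kwargs": {"deltas": [0.75, 0.0045, -0.003, 0.02, 0, 0, 0, 0.75, 0, 0, 0.04, 0, 0, 0.099, 0.75, 0, 0, 0.05, 0, 0, 0.099, 0.75, 0, 0, 0.05, 0, 0, 0, 0.75, 0, 0, 0, 0, 0, 0]}}

```text
time: 8.6
tool_pos: [0.442, -0.3369, 0.0199]
tool_rot: [-0.005, 0.998, 0.057, -0.004]
contact_force: [0.1, -0.3, -0.3]
gripper_width: 0.749
grasp_force: 0.0
```

Run:
```python
from h import *
s=readout.state();T=q2R(s["tool_rot"]);print(s["tool_pos"],np.arctan2(T[1,1],T[0,1]),T.T@(np.r_[.4456,-.341,0]-s["tool_pos"]))
```

```text
[ 0.44199735 -0.33694278  0.01990317] -1.4571437081948946 [0.00327044 0.0046318  0.01983499]
```

Call:
{"fn": "shift_gripper", "kwargs": {"deltas": [0.75, 0, 0, 0, 0, 0, 0, 0.75, 0, 0, 0, 0, 0, 0]}}

```text
time: 8.85
tool_pos: [0.4472, -0.3424, 0.0289]
tool_rot: [0.002, 0.998, 0.057, 0.002]
contact_force: [0.6, 0.3, 0.0]
gripper_width: 0.753
grasp_force: 0.0
```

Run:
```python
from h import *
s=readout.state();T=q2R(s["tool_rot"]);print(s["tool_pos"],np.arctan2(T[1,1],T[0,1]),T.T@(np.r_[.4456,-.341,0]-s["tool_pos"]))
```

```text
[ 0.44723582 -0.34244488  0.028857  ] -1.4576916946194485 [-0.00155171 -0.00173252  0.02884581]
```

Call:
{"fn": "shift_gripper", "kwargs": {"deltas": [0.75, 0, 0, 0, 0, 0, 0, 0.75, 0, 0, 0, 0, 0, 0, 0.75, 0, 0, 0, 0, 0, 0]}}

```text
time: 9.22
tool_pos: [0.4458, -0.3411, 0.0265]
tool_rot: [0.0, 0.998, 0.056, 0.0]
contact_force: [0.3, 0.4, 0.2]
gripper_width: 0.752
grasp_force: 0.0
```

Run:
```python
from h import *
s=readout.state();T=q2R(s["tool_rot"]);print(s["tool_pos"],np.arctan2(T[1,1],T[0,1]),T.T@(np.r_[.4456,-.341,0]-s["tool_pos"]))
```

```text
[ 0.44579604 -0.34112428  0.02645027] -1.4579758854557359 [-0.00019311 -0.0001611   0.0264501 ]
```

Settled and on target. Slow final descent, then close.

Call:
{"fn": "shift_gripper", "kwargs": {"deltas": [0.75, 0, 0, 0.01, 0, 0, 0, 0.75, 0, 0, 0.01, 0, 0, 0, 0.75, 0, 0, 0.005, 0, 0, 0, 0.75, 0, 0, 0, 0, 0, 0, 0.75, 0, 0, 0, 0, 0, 0]}}

```text
time: 9.85
tool_pos: [0.4458, -0.3411, 0.0011]
tool_rot: [0.0, 0.998, 0.056, 0.0]
contact_force: [-0.4, -0.2, 0.2]
gripper_width: 0.748
grasp_force: 0.0
```

Call:
{"fn": "shift_gripper", "kwargs": {"deltas": [0, 0, 0, 0, 0, 0, 0, 0, 0, 0, 0, 0, 0, 0, 0, 0, 0, 0, 0, 0, 0, 0, 0, 0, 0, 0, 0, 0]}}

```text
time: 10.35
tool_pos: [0.4461, -0.3415, 0.002]
tool_rot: [0.001, 0.998, 0.056, 0.0]
contact_force: [-0.7, 0.5, 6.0]
gripper_width: 0.489
grasp_force: 60.6
```

Call:
{"fn": "shift_gripper", "kwargs": {"deltas": [0, 0, 0, -0.02, 0, 0, 0, 0, 0, 0, -0.04, 0, 0, 0, 0, 0, 0, -0.05, 0, 0, 0, 0, 0, 0, -0.05, 0, 0, 0, 0, 0, 0, -0.03, 0, 0, 0]}}

```text
time: 10.98
tool_pos: [0.4462, -0.3415, 0.1951]
tool_rot: [0.002, 0.998, 0.056, 0.002]
contact_force: [0.2, -0.6, -1.8]
gripper_width: 0.49
grasp_force: 61.2
```

Call:
{"fn": "shift_gripper", "kwargs": {"deltas": [0, 0.0175, -0.037, 0, 0, 0, 0, 0, 0.0219, -0.0463, 0, 0, 0, 0, 0, 0.0219, -0.0463, 0, 0, 0, 0, 0, 0.0219, -0.0463, 0, 0, 0, 0, 0, 0.0219, -0.0463, 0, 0, 0, 0]}}

```text
time: 11.6
tool_pos: [0.525, -0.1066, 0.1916]
tool_rot: [0.0, 0.998, 0.056, 0.0]
contact_force: [0.3, -0.5, -1.5]
gripper_width: 0.488
grasp_force: 61.2
```

Call:
{"fn": "shift_gripper", "kwargs": {"deltas": [0, 0.0219, -0.0463, 0, 0, 0, 0, 0, 0.0219, -0.0463, 0, 0, 0, 0, 0, 0.015, -0.035, 0, 0, 0, 0.05, 0, 0.009, -0.02, 0, 0, 0, 0.063, 0, 0, 0, 0, 0, 0, 0]}}

```text
time: 12.22
tool_pos: [0.5767, 0.0469, 0.1913]
tool_rot: [0.0, 1.0, 0.001, -0.0]
contact_force: [0.1, -0.6, -2.7]
gripper_width: 0.493
grasp_force: 61.2
```

Call:
{"fn": "shift_gripper", "kwargs": {"deltas": [0, 0, 0, 0, 0, 0, 0, 0, 0, 0, 0, 0, 0, 0, 0, 0, 0, 0, 0, 0, 0, 0, 0, 0, 0, 0, 0, 0]}}

```text
time: 12.72
tool_pos: [0.5768, 0.0451, 0.191]
tool_rot: [0.0, 1.0, -0.0, 0.0]
contact_force: [1.0, -0.0, -1.4]
gripper_width: 0.486
grasp_force: 61.2
```

Run:
```python
from h import *
s=readout.state();T=q2R(s["tool_rot"]);print(s["tool_pos"],np.arctan2(T[1,1],T[0,1]),T.T@(np.r_[.5783,.0472,.19]-s["tool_pos"]),s["joint_pos"].round(2))
c=cam("wrist");i=vision.grab_frame("wrist");save("w7full",i)
np.save("cw3.npy",np.hstack([c[0],c[1][:,None],c[2]]))
print("end",proj(c,(.5783,.0472,.12)),"coltop",proj(c,s["tool_pos"]+[0,0,.016]))
save("w7",cv2.resize(i[150:400,150:470],None,fx=2.4,fy=2.4,interpolation=cv2.INTER_CUBIC))
```

```text
[0.57678008 0.04511485 0.19104224] -1.5716746293143808 [ 0.00151804 -0.00208652  0.00104224] [-0.05 -0.03  1.76 -0.    1.41  1.52]
end [303.35497333 209.32812573] coltop [306.39945951 285.61804429]
```

View pics/w7.png

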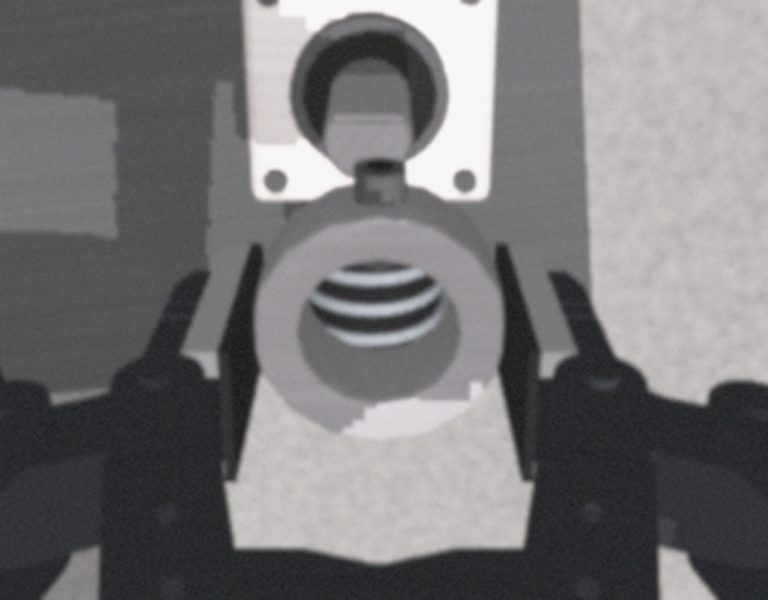

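Shaft end: flat edge level at v≈116, sides at 324 and 412. Collar: top-face centre at about (379,328), screw head at (380,182), straight toward the flat.

Run:
```python
from h import *
d=np.load("cw3.npy");c=(d[:,:3],d[:,3],d[:,4:])
f=lambda u,v:(150+u/2.4-.3,150+v/2.4-.3)
zt=.207
P=np.array([ray(c,f(*p),zt)[:2] for p in((254,322),(504,322),(379,217),(379,438))]);print(P)
C=np.array([P[2:,0].mean(),P[:2,1].mean()]);print("collar",C,"size",abs(P[0]-P[1]),abs(P[2]-P[3]))
S=ray(c,f(380,160),.2)[:2];print("screw",S,"yaw",np.arctan2(*(S-C)[::-1]))
L=ray(c,f(324,140),.12);Q=ray(c,f(412,140),.12);F=ray(c,f(368,116),.12);F1=ray(c,f(333,116),.12);F2=ray(c,f(409,116),.12)
print("shaft y",(L+Q)/2,abs(L-Q)[1],"flat x",F[0],"axis x",F[0]-.007,"flatyaw",np.arctan2(-(F1-F2)[0],(F1-F2)[1]))
```

```text
[[0.5775679  0.06572991]
 [0.57756139 0.02350445]
 [0.59695195 0.04463399]
 [0.5541174  0.04460575]]
collar [0.57553468 0.04461718] size [6.51504145e-06 4.22254671e-02] [4.28345543e-02 2.82417828e-05]
screw [0.60414381 0.04446122] yaw -0.005451418473105186
shaft y [0.57917292 0.04740075 0.12      ] 0.02326737949423059 flat x 0.5858461150416225 axis x 0.5788461150416225 flatyaw 0.00017627601506966446
```

Call:
{"fn": "shift_gripper", "kwargs": {"deltas": [0, 0.003, -0.0025, 0.02, 0, 0, 0, 0, 0, 0, 0.025, 0, 0, 0, 0, 0, 0, 0.017, 0, 0, 0, 0, 0, 0, 0, 0, 0, 0, 0, 0, 0, 0, 0, 0, 0]}}

```text
time: 13.4
tool_pos: [0.5803, 0.0481, 0.1295]
tool_rot: [0.0, 1.0, -0.0, 0.0]
contact_force: [-0.0, -0.8, -1.4]
gripper_width: 0.487
grasp_force: 61.3
```

Call:
{"fn": "shift_gripper", "kwargs": {"deltas": [0, 0, 0, 0, 0, 0, 0, 0, 0, 0, 0, 0, 0, 0, 0, 0, 0, 0, 0, 0, 0]}}

```text
time: 13.78
tool_pos: [0.5801, 0.0481, 0.1295]
tool_rot: [0.0, 1.0, -0.0, 0.0]
contact_force: [-0.7, 0.1, -1.9]
gripper_width: 0.486
grasp_force: 61.3
```

Run:
```python
from h import *
s=readout.state();T=q2R(s["tool_rot"]);print(s["tool_pos"],np.arctan2(T[1,1],T[0,1]),s["contact_force"])
c=cam("wrist");i=vision.grab_frame("wrist")
np.save("cw4.npy",np.hstack([c[0],c[1][:,None],c[2]]))
print("end",proj(c,(.5785,.0473,.12)),"coltop",proj(c,s["tool_pos"]+[-.001,0,.016]))
save("w8",cv2.resize(i[190:390,200:420],None,fx=2.8,fy=2.8,interpolation=cv2.INTER_CUBIC))
```

```text
[0.5801039  0.04808841 0.12952117] -1.570969503552447 [-0.72059444  0.12334127 -1.91823104]
end [308.10430004 259.5004172 ] coltop [306.34389972 287.7471285 ]
```

View pics/w8.png

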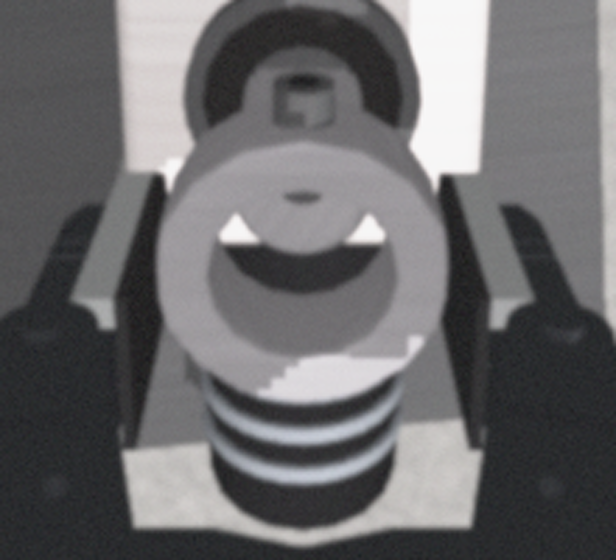

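Run:
```python
from h import *
d=np.load("cw4.npy");c=(d[:,:3],d[:,3],d[:,4:])
f=lambda u,v:(200+u/2.8-.3,190+v/2.8-.3)
print("axis x",ray(c,f(302,253),.12)+[.012,0,0])
zt=.1455
a,b=ray(c,f(302,143),zt),ray(c,f(302,402),zt);print("collar",(a+b)/2,a-b)
l,r=ray(c,f(157,265),zt),ray(c,f(447,265),zt);print((l+r)/2,l-r)
print("bore", ray(c,f(302,358),zt)+[.0135,0,0])
```

```text
axis x [0.57941501 0.04754617 0.12      ]
collar [0.57845237 0.047594   0.1455    ] [4.30756024e-02 5.33423179e-05 0.00000000e+00]
[0.58066993 0.04759273 0.1455    ] [-1.96703887e-05  4.20016066e-02  0.00000000e+00]
bore [0.57829998 0.0475771  0.1455    ]
```

Shaft end and collar are both centred at u≈302; in x the collar is about 0.7 mm short. I'll correct that and lower with force checks.

Call:
{"fn": "shift_gripper", "kwargs": {"deltas": [0, 0.0007, 0, 0.004, 0, 0, 0, 0, 0, 0, 0.004, 0, 0, 0, 0, 0, 0, 0.003, 0, 0, 0, 0, 0, 0, 0.002, 0, 0, 0, 0, 0, 0, 0, 0, 0, 0]}}

```text
time: 14.45
tool_pos: [0.5804, 0.0481, 0.1157]
tool_rot: [-0.0, 1.0, -0.0, -0.0]
contact_force: [-0.0, 0.2, -1.8]
gripper_width: 0.489
grasp_force: 61.3
```

Call:
{"fn": "shift_gripper", "kwargs": {"deltas": [0, 0, 0, 0.002, 0, 0, 0, 0, 0, 0, 0, 0, 0, 0, 0, 0, 0, 0, 0, 0, 0]}}

```text
time: 14.82
tool_pos: [0.5806, 0.0481, 0.1141]
tool_rot: [0.0, 1.0, -0.0, 0.0]
contact_force: [-0.6, -1.0, -1.4]
gripper_width: 0.492
grasp_force: 61.3
```

Call:
{"fn": "shift_gripper", "kwargs": {"deltas": [0, 0, 0, 0.003, 0, 0, 0, 0, 0, 0, 0.003, 0, 0, 0, 0, 0, 0, 0.002, 0, 0, 0, 0, 0, 0, 0.002, 0, 0, 0, 0, 0, 0, 0, 0, 0, 0]}}

```text
time: 15.45
tool_pos: [0.5804, 0.0481, 0.1037]
tool_rot: [-0.0, 1.0, -0.0, -0.0]
contact_force: [0.3, 0.3, -1.5]
gripper_width: 0.493
grasp_force: 61.3
```

Call:
{"fn": "shift_gripper", "kwargs": {"deltas": [0, 0, 0, 0, 0, 0, 0, 0, 0, 0, 0, 0, 0, 0, 0, 0, 0, 0, 0, 0, 0]}}

```text
time: 15.82
tool_pos: [0.5806, 0.0481, 0.1041]
tool_rot: [-0.0, 1.0, -0.0, 0.0]
contact_force: [0.6, -0.4, -1.5]
gripper_width: 0.49
grasp_force: 61.3
```

Run:
```python
from h import *
s=readout.state();T=q2R(s["tool_rot"]);print(s["tool_pos"],np.arctan2(T[1,1],T[0,1]),s["contact_force"])
c=cam("wrist");i=vision.grab_frame("wrist")
np.save("cw5.npy",np.hstack([c[0],c[1][:,None],c[2]]))
t=vision.grab_frame("scene")
a=cv2.resize(i[230:370,220:400],(790,614))[:400];b=cv2.resize(t[195:245,320:420],(400,200),interpolation=cv2.INTER_CUBIC)
o=np.zeros((600,790,3),np.uint8);o[:400]=a;o[400:,:400]=b;save("w9",o)
```

```text
[0.58060884 0.04809006 0.1041128 ] -1.5710231593993718 [ 0.63541403 -0.43692576 -1.48814237]
```

View pics/w9.png

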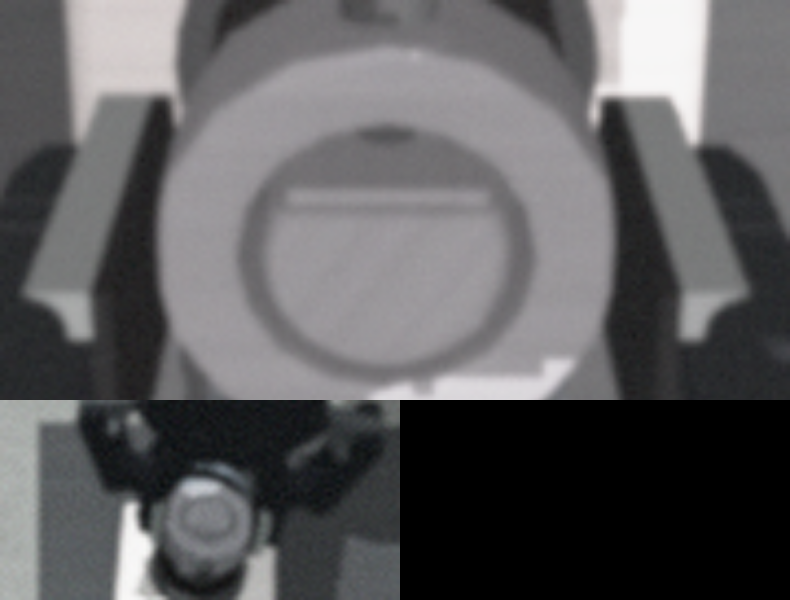

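Run:
```python
from h import *
d=np.load("cw5.npy");c=(d[:,:3],d[:,3],d[:,4:])
g=lambda q:(q-[220,230])*[790/180,614/140]
x,y=.5794,.0476
for z in(.112,.116,.12,.124):
    print(z,"outer near/far",g(proj(c,(x-.022,y,z)))[1],g(proj(c,(x+.022,y,z)))[1],"L/R",g(proj(c,(x,y+.022,z)))[0],g(proj(c,(x,y-.022,z)))[0],"bore n/f",g(proj(c,(x-.0135,y,z)))[1],g(proj(c,(x+.0135,y,z)))[1],"shaft near",g(proj(c,(x-.012,y,z)))[1],"flat",g(proj(c,(x+.007,y,z)))[1],"shaft LR",g(proj(c,(x,y+.012,z)))[0],g(proj(c,(x,y-.012,z)))[0])
```

```text
0.112 outer near/far 400.10861365367646 1.9414130489052832 L/R 158.8612141589337 609.5238646749209 bore n/f 328.5200373681438 84.48670635634505 shaft near 315.6394366168971 flat 145.68432372685587 shaft LR 261.31733597593245 507.13331975720513
0.116 outer near/far 425.6431041276802 19.313976103586253 L/R 153.1957217789729 615.2926658780638 bore n/f 352.72133379649904 103.70118919040372 shaft near 339.594619514644 flat 166.21370617479593 shaft LR 258.2522319102298 510.30510252206926
0.12 outer near/far 452.448105559866 37.63506338195357 L/R 147.2351885610318 621.3617570040462 bore n/f 378.147796765887 123.94540375676473 shaft near 364.76625172733554 flat 187.82797827080577 shaft LR 255.0275227792815 513.642006029422
0.124 outer near/far 480.6208617869537 56.98453778317974 L/R 140.95595116556478 627.7552116125983 bore n/f 404.8948765692004 145.30440640516517 shaft near 391.24940445786314 flat 210.61547162205568 shaft LR 251.63040898316268 517.1572689795536
```

Bore edges at v≈125 and 380 and shaft edges at 188 and 365 all match z = 0.120 for collar and shaft. The collar is flush, centred, and its screw is over the flat.

```bash
python3 -c "
from plant import manip, vision, readout
print(manip.job_done())"
```

```text
the job is handed in; nothing more can be done
None
```

The job is handed in at about 16 s of the 61 s: the bare shaft's flat faces its guide, and the collar is gripped flush with the shaft end with its screw over the flat (checked in the last wrist picture); the hand-in returned no verdict.

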